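Step the bench tester and hold its calibration plug home

ROBOT

A 7-joint arm with a two-finger parallel gripper is mounted at the origin on the work surface. World frame = base frame: x ahead of the robot, y to its left, z up, the work surface at z = 0. Lengths are in m, angles in rad, forces in N, time in s.
With the tool pointing down it reaches from about 0.4 to 0.85 m from the base axis. Payload 10.4 kg.
Tool frame: the origin (TCP) lies at the very end of the fingers, on their centre line; the grasp point (between the pads) lies 19 mm behind it; z points along the fingers, y is the line along which they close (so a half turn about z gives the same grasp; the last joint's range is limited). The gripper opens to 85 mm and grips with 20 to 120 N. Pads are 22 mm wide; open, the fingers measure 114 mm over their backs; the gripper's body (76 mm by 85 mm) begins 54 mm behind the grasp point. The pads swing forward as they close: fully open they stand 13 mm farther back than shut.
Start: joints at [1.246, 0.332, -0.065, 1.46, 0.022, 1.35, -0.088], TCP at [0.186, -0.597, 0.231] pointing down, gripper open.
Joint ranges: [-2.6, 2.6], [-0.5, 2.12], [-1.47, 1.34], [0.16, 2.42], [-1.27, 4.41], [0.06, 2.06], [-2.6, 2.6]. Speed limits (rad/s): [2.22, 2.22, 2.79, 2.79, 3.14, 3.14, 3.14].

INTERFACE

Orientations are given as a unit quaternion [x, y, z, w].
In Python, from workcell import manip gives the robot as it stands.
- The arm moves only by the tool jog_arm, called after "Request:" as a command line: name --pt "numbers of a row" for each row, then --argument value for the rest. Schema: {"type":"object","properties":{"increments":{"type":"array","items":{"type":"array","items":{"type":"number"},"minItems":7,"maxItems":7},"minItems":1,"maxItems":20},"grip_force":{"type":"number"},"only":{"type":"string"},"quiet":{"type":"boolean"},"lines":{"type":"string"}},"required":["increments"],"additionalProperties":false}. increments is a list of rows, 1 to 20 of them, each of 7 numbers: a rotation vector rx, ry, rz in a scale on which 1.0 is pi/2 rad, then dx, dy, dz in fractions of the full range, 1 being 0.75 m, then the opening from 0.0 (shut) to 1.0 (fully open); each row is the pose to reach, as a shift and turn from the pose commanded when the call began, along the tool's axes at that moment; what a row does not reach only later rows make up. A row lasts 1/8 s, in which the tool goes at most 0.0625 m and 0.188 rad, less where a joint would pass 70% of its speed; a pose out of reach is approached as far as the arm can. The fingers move at their own pace and stop on an object; grip_force is the grip in N (left out, the last holds). Time passes only in rows, so rows that do not move let the fingers close. The tool returns the time, the measured TCP pose, the force, the opening and the grip force at its end. only (a regular expression) keeps the lines of the reply that match it, lines (a string "A,B") keeps lines A to B, and quiet returns only ok. Input that does not fit is refused with a message, and nothing moves.
- manip.get_obs(): the state, without advancing time (a new reading comes with each control period).
- manip.camera(name): name is "scene" or "top" or "wrist"; returns the picture (420x560x3 uint8, blue, green, red); there is no depth.
- manip.calibration(name): a dict with "fx", "fy", "cx", "cy" (pixels), "world_from_camera" (4x4, takes a point from camera to world coordinates); the wrist camera has in their place "tool_from_camera" (4x4, takes a point from camera to tool coordinates, whose origin is the TCP and whose axes are the flange's). Camera axes: x right, y up, looking along -z (the intrinsics and any distortion apply to the point x, -y, -z); pixel columns grow to the right and rows downward; lengths in m; the calibration is good to about 2 mm. The wrist camera is an equidistant fisheye: a pixel r from the principal point sees the ray r / f radians off the axis. A picture is of the moment at which its call begins: read the wrist's pose just before it. calibration takes no time and is no camera call.
- manip.hand_in(): hands the job in; it is judged then, once.
Trained networks look in the newest picture that a camera, given by its name, has taken for a name from the list of things; names that differ only in an ending like _2 or _b are one class to them, and where a whole thing is asked for, a point or a joint stands for the part that bears it (a point fixed in the world has none). Each returns a list of dicts, best first, with "confidence" (0 to 1); they miss things now and then, are a little off and sometimes report something else, mostly with a low value. They report only what shows in the picture. A call takes as long as a camera call. They do not tell look-alikes from the thing itself.
- manip.outline_of(camera, thing): "mask" (420x560 bool, what is visible of it) and "bbox" ([left, top, right, bottom] in pixels, round what is visible of it).
The state is a dict: "clock": time; "joint_pos": joint angles; "joint_velocities": joint speeds; "tau": joint torques, N m; "position": TCP position; "ee_rot": TCP orientation; "ft_force": force on the tool from outside, world axes, zero at the start; "torque": the same for the moment, N m; "grip_width": opening from 0.0 (shut) to 1.0 (fully open); "grasp_force": force on a finger pad.
Only numpy, scipy, OpenCV 4.12 (cv2) and the standard library are available. Lean on these libraries where they do the work, as an engineer would, in place of code of your own. Each camera call takes 0.05 s, during which the arm holds its last target. There are 200 camera calls.

TASK

On the pale blue bench tester, first swing the red-posted step lever all the way to its stop and let it spring back. Then take the black knurled calibration plug with the orange top from the mat, set it over the tester's upright socket, turn it until its hidden keyways drop over the locating pins, and push it fully home, down flush on its seat against the sprung contact. Finish while still holding the plug pushed home (it pops up if let go), and leave the tin, the spool and the flux bottle where they stand.

Things in the scene. Friction and masses are not known exactly. Their poses are not given: they have to be found in the camera images.
- tester: Pale blue metal housing, fixed to the bench, 180 (x) by 270 (y) by 70 mm high, black front face towards its -x; origin at the centre of its underside, z up. Its top is clear but for the socket (towards +y) and the step lever (towards -y), 145 mm apart.
- socket_seat (a point): Centre of the seat, the flat top of the socket's aluminium flange (58 mm across, 76 mm above the tester's underside); axes those of the tester, z up. From it rises a steel spigot 32 mm in diameter. Two brass locating pins stick out of the spigot on two sides, half a turn apart, 4.5 mm past its side, 5 mm thick, their tops 10 mm above the seat.
- spigot_top (a point): Centre of the spigot's flat top, 27 mm above the seat; the upper 8 mm of the spigot taper to 19 mm across. On it stands a brass sprung contact, 12 mm across and 8 mm high: it presses the plug up from 5 mm above home, with about 3 N, rising to about 7 N at home.
- lever_pivot (a point): Axis of the step lever, on the tester's top face (70 mm above its underside); axes those of the tester.
- lever_post (a point): Top centre of the lever's red upright post, 14 mm in diameter, 60 mm from the pivot axis. The post's top is 50 mm above the tester's top face, the flat steel arm below it (14 mm wide) lies 6 to 12 mm above that face. At rest the post is on the pivot's -x side (tester axes).
- step_lever (a joint): Angle of the step lever: 0 at rest, 1.0 rad at its stop, counter-clockwise seen from above (the post travels from the tester's -x towards its -y side, away from the socket). A spring returns it to 0; it takes 1 to 4 N at the post.
- plug: Calibration plug, loose, upright on the mat, 0.11 to 0.23 kg. Black knurled collar 54 mm in diameter, 30 to 48 mm above its underside; orange disc 40 mm across on top, up to 50 mm. Below the collar an aluminium skirt 49 mm across with a 35 mm bore, 30 mm deep, open at the bottom. Origin: centre of its underside, z up.
- plug_mouth (a point): Centre of the bore's mouth, at the plug's underside. Four keyways (9 mm wide, 13 mm high, 90 degrees apart) inside the skirt's foot are hidden and unmarked; any quarter turn fits. With none over the pins the plug stops 10 mm above the seat; over them (within about 0.1 rad) it goes down until its underside lies on the seat.
- tin: Bystander: round metal tin, 52 mm in diameter, 45 mm high, loose; origin at its underside. Leave it alone.
- spool: Bystander: white empty plastic spool, 56 mm in diameter, 38 mm high, loose; origin at its underside. Leave it alone.
- flux: Bystander: slim white flux bottle, 34 mm in diameter, 100 mm high, loose, near the mat's far edge; origin at its underside. Leave it alone.
Not all that is in view belongs to the job. What is shaped like the plug but green is not meant.

How it is judged:
By the outcome, as a careful person would: the job done as asked, in the order asked, and still so for the second after the job is handed in, while the arm keeps its last pose, push and grip.
It also fails if it takes over 64 s, if anything falls off the work surface, if the arm or the gripper's body presses on something with over 40 N, if the wrist force passes 120 N, or if a joint passes its speed limit or range.

## Working session

There is one attempt and no reset: what is moved stays moved. The work goes in short steps, Python scripts to look and compute and a tool call to move; the robot and the scene stay as the last step left them, time stands still between calls to the robot, and variables do not carry over. Pictures are saved under pics/ and viewed, at most 10 in all, crops included, and the job is handed in when it is done.

```bash
mkdir -p pics; ls; python3 - <<'E'
from workcell import manip
import cv2,numpy as np
o=manip.get_obs();print({k:np.round(v,3) for k,v in o.items()})
ims=[]
for c in("scene","top"):
    im=manip.camera(c);cv2.imwrite(f"pics/{c}0.png",im)
    for t in("tester","lever_post","plug","socket_seat","spigot_top","tin","spool","flux","lever_pivot"):
        try: print(c,t,[(d["bbox"],round(d["confidence"],2)) for d in manip.outline_of(c,t)][:4])
        except Exception as e: print(c,t,e)
    k=manip.calibration(c);print({a:np.round(b,3) for a,b in k.items()})
E
```

```text
pics
{'clock': np.float64(0.0), 'joint_pos': array([ 1.246,  0.333, -0.065,  1.461,  0.022,  1.35 , -0.088]), 'joint_velocities': array([ 0.002, -0.   ,  0.   , -0.001,  0.001,  0.001,  0.001]), 'tau': array([ 1.0000e-03, -6.2545e+01,  4.9000e-02, -3.9161e+01,  1.6000e-02,
        1.0000e-02,  0.0000e+00]), 'position': array([ 0.186, -0.596,  0.231]), 'ee_rot': array([ 0.989,  0.15 , -0.   , -0.001]), 'ft_force': array([ 0.476,  0.301, -0.045]), 'torque': array([-0.027, -0.027,  0.024]), 'grasp_force': np.float64(0.0), 'grip_width': np.float64(0.999)}
scene tester [([250.8, 217.8, 390.3, 347.8], 0.62), ([186.3, 227.2, 202.5, 259.6], 0.49)]
scene lever_post [([289.0, 222.6, 313.4, 256.3], 0.56)]
scene plug [([228.2, 166.2, 249.4, 194.3], 0.94), ([177.6, 139.8, 197.9, 165.6], 0.91), ([195.5, 154.8, 218.9, 179.3], 0.9), ([252.1, 131.4, 277.6, 155.0], 0.55)]
scene socket_seat [([248.9, 221.3, 393.3, 349.4], 0.9)]
scene spigot_top [([244.8, 220.3, 390.8, 349.3], 0.69)]
scene tin []
scene spool [([190.2, 200.5, 210.5, 224.9], 0.93), ([285.1, 221.2, 315.9, 257.1], 0.41)]
scene flux [([186.2
[... 553 characters left out ...]
75.4, 238.7], 0.79), ([429.8, 209.1, 460.2, 230.5], 0.71), ([368.8, 292.3, 398.3, 315.9], 0.64)]
top socket_seat [([128.2, 122.0, 253.0, 211.6], 0.58)]
top spigot_top [([127.6, 119.6, 254.3, 209.2], 0.73)]
top tin [([308.3, 209.6, 332.8, 232.8], 0.67)]
top spool [([339.3, 147.1, 369.2, 177.3], 0.57)]
top flux [([311.3, 105.6, 328.4, 132.0], 0.68)]
top lever_pivot [([125.8, 121.7, 253.8, 203.7], 0.85)]
{'fx': np.float64(449.467), 'fy': np.float64(449.467), 'cx': np.float64(276.442), 'cy': np.float64(212.021), 'world_from_camera': array([[ 0.012,  0.993, -0.119,  0.335],
       [-1.   ,  0.011, -0.008, -0.103],
       [-0.006,  0.119,  0.993,  1.048],
       [ 0.   ,  0.   ,  0.   ,  1.   ]])}
```

```bash
python3 - <<'E'
import cv2
a=cv2.imread("pics/scene0.png")[120:360,160:410];b=cv2.imread("pics/top0.png")[95:325,115:475]
cv2.imwrite("pics/s1.png",cv2.resize(a,None,fx=2.4,fy=2.4,interpolation=3));cv2.imwrite("pics/t1.png",cv2.resize(b,None,fx=2.2,fy=2.2,interpolation=3))
E
```

```text
(no output)
```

View pics/s1.png

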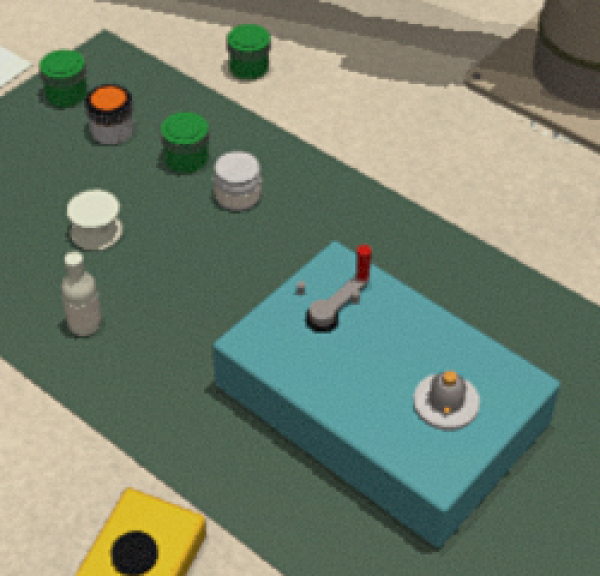

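View pics/t1.png

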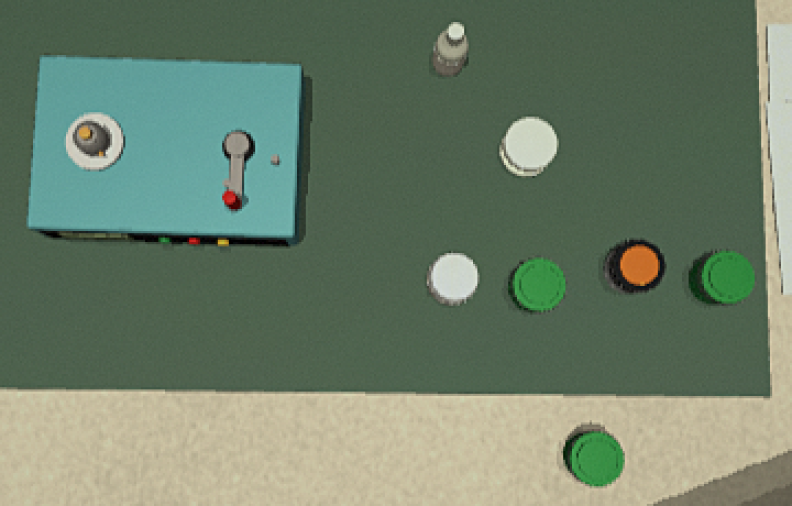

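Candidates for the plug, in top-picture pixels: black with orange top (405,215), and three green look-alikes at (360,225), (443,221) and (385,303). The tin is at (321,221) and the spool at (356,161). By the description I choose (405,215). The lever's red post is at about (220,186) and the socket at about (158,159).

```bash
cat > h.py <<'E'
import numpy as np,cv2
from workcell import manip
from scipy.spatial.transform import Rotation as R
def ray(c,px,obs=None):
    k=manip.calibration(c); u=np.array([(px[0]-k["cx"])/k["fx"],(px[1]-k["cy"])/k["fy"]])
    if c=="wrist":
        T=np.eye(4);T[:3,:3]=R.from_quat(obs["ee_rot"]).as_matrix();T[:3,3]=obs["position"];T=T@k["tool_from_camera"]
        th=np.hypot(*u);s=np.sin(th)/max(th,1e-9);d=np.array([u[0]*s,-u[1]*s,-np.cos(th)])
    else: T=k["world_from_camera"];d=np.array([u[0],-u[1],-1])
    d=T[:3,:3]@d;return T[:3,3],d/np.linalg.norm(d)
def tri(rs):
    A=[np.eye(3)-np.outer(d,d) for o,d in rs];p=np.linalg.solve(sum(A),sum(a@o for a,(o,d) in zip(A,rs)))
    return p,[np.linalg.norm(a@(p-o)) for a,(o,d) in zip(A,rs)]
def atz(r,z): o,d=r;return o+d*(z-o[2])/d[2]
def blobs(im,lo,hi,amin=8):
    m=cv2.inRange(cv2.cvtColor(im,cv2.COLOR_BGR2HSV),lo,hi);n,_,s,c=cv2.connectedComponentsWithStats(m)
    return sorted([(int(s[i,4]),c[i].round(1).tolist(),s[i,:4].tolist()) for i in range(1,n) if s[i,4]>=amin],reverse=True)
E
python3 - <<'E'
from h import *
B={}
for c in("scene","top"):
    im=cv2.imread(f"pics/{c}0.png")
    print(c,"orange",blobs(im,(5,130,120),(22,255,255))[:5]);print("red",blobs(im,(0,150,70),(4,255,255))[:4]);print("blue",blobs(im,(80,70,60),(100,255,255),500)[:3])
    m=cv2.inRange(cv2.cvtColor(im,cv2.COLOR_BGR2HSV),(80,70,120),(100,255,255));cs=max(cv2.findContours(m,0,1)[0],key=cv2.contourArea)
    print(cv2.approxPolyDP(cv2.convexHull(cs),4,True)[:,0].tolist())
    k=manip.calibration(c);print({a:b for a,b in k.items() if a not in("world_from_camera","fx","fy","cx","cy")})
print(manip.calibration("wrist"))
E
```

```text
scene orange [(5854, [21.5, 353.8], [0, 240, 80, 180]), (3612, [506.5, 81.2], [447, 37, 113, 90]), (1904, [356.2, 27.7], [320, 0, 74, 63]), (1009, [19.5, 17.9], [0, 0, 47, 43]), (365, [125.6, 64.6], [113, 52, 25, 24])]
red [(60, [311.0, 228.4], [309, 222, 6, 15]), (22, [127.6, 269.9], [125, 268, 6, 5]), (18, [83.4, 234.3], [81, 232, 6, 5])]
blue [(9244, [319.8, 282.7], [249, 220, 145, 128])]
[[299, 220], [392, 278], [345, 332], [249, 263]]
{}
top orange [(7773, [348.4, 8.8], [127, 0, 433, 73]), (925, [86.0, 6.7], [37, 0, 80, 17]), (247, [405.1, 215.2], [397, 207, 17, 18]), (22, [215.4, 77.4], [210, 76, 13, 4]), (21, [153.0, 155.0], [151, 153, 5, 5])]
red [(32, [218.9, 184.5], [216, 182, 7, 6]), (21, [352.9, 67.5], [351, 65, 5, 6]), (20, [425.5, 68.0], [424, 66, 4, 5]), (14, [202.9, 204.1], [201, 203, 5, 3])]
blue [(8681, [190.6, 161.2], [127, 120, 125, 86]), (3841, [28.7, 33.0], [0, 0, 68, 88])]
[[133, 121], [250, 124], [247, 202], [128, 198]]
{}
{'fx': 325.19226210127806, 'fy': 325.19226210127806, 'cx': 278.0295498528016, 'cy': 210.68123405097637, 'tool_from_camera': array([[ 4.04811313e-04,  9.60654656e-01,  2.77745329e-01,
         6.97829343e-02],
       [ 9.99998899e-01,  7.67146897e-06, -1.48402316e-03,
         1.63995232e-04],
       [-1.42776447e-03,  2.77745624e-01, -9.60653595e-01,
        -1.43129144e-01],
       [ 0.00000000e+00,  0.00000000e+00,  0.00000000e+00,
         1.00000000e+00]])}
```

```bash
python3 - <<'E'
from h import *
s=cv2.imread("pics/scene0.png");t=cv2.imread("pics/top0.png")
def near(im,lo,hi,p,r=14): return [b for b in blobs(im,lo,hi,3) if np.hypot(b[1][0]-p[0],b[1][1]-p[1])<r]
O=((5,130,120),(22,255,255))
print(near(s,*O,(205,161)),near(s,*O,(347,278)),near(s,*O,(346,291)))
# box top corners triangulated
S=[[299,220],[392,278],[345,332],[249,263]];T=[[247,202],[128,198],[133,121],[250,124]]
P=[]
for a,b in zip(S,T):
    p,e=tri([ray("scene",a),ray("top",b)]);P.append(p);print("corner",p.round(4),np.round(e,4))
P=np.array(P);print("ctr",P.mean(0),np.linalg.norm(P[0]-P[1]),np.linalg.norm(P[1]-P[2]),"yaw",np.arctan2(*(P[2]-P[1]+P[3]-P[0])[1::-1]), np.arctan2(*(P[1]-P[0]+P[2]-P[3])[1::-1])-np.pi/2)
pl=near(s,*O,(205,161))
if pl: print("plugtop",tri([ray("scene",pl[0][1]),ray("top",(405.1,215.2))]))
c=near(s,*O,(347,278),8)
if c: print("contact",tri([ray("scene",c[0][1]),ray("top",(153,155))]))
print("post top", tri([ray("scene",(311.2,223.5)),ray("top",(219.5,186))]))
E
```

```text
[(115, [204.8, 160.4], [198, 156, 15, 10])] [(18, [347.0, 276.7], [345, 275, 5, 4]), (5, [345.8, 290.4], [345, 290, 3, 2])] [(5, [345.8, 290.4], [345, 290, 3, 2])]
corner [ 0.474  -0.0315  0.0711] [0.0011 0.0011]
corner [0.4797 0.2313 0.0708] [0.0006 0.0006]
corner [0.6553 0.2292 0.0697] [0.0008 0.0008]
corner [ 0.6502 -0.0347  0.0725] [0.001 0.001]
ctr [0.56482216 0.09856828 0.07102466] 0.26278863859139096 0.17560082598684715 yaw -0.015133583994282069 -0.02063225095943455
plugtop (array([ 0.45048911, -0.38208668,  0.05243521]), [np.float64(0.00045352639578182647), np.float64(0.0004535263957817618)])
contact (array([0.56728353, 0.16856003, 0.11112382]), [np.float64(0.0008306709809209231), np.float64(0.0008306709809209376)])
post top (array([0.50054797, 0.02332125, 0.11875768]), [np.float64(0.0011727739289933666), np.float64(0.0011727739289933076)])
```

```bash
cat >> h.py <<'E'
def yaw(o): x=R.from_quat(o["ee_rot"]).as_matrix()[:,0];return np.arctan2(x[1],x[0])
def go(p,y,o=None):
    o=o or manip.get_obs();M=R.from_quat(o["ee_rot"]).as_matrix()
    y0=np.arctan2(M[1,0],M[0,0]); return (R.from_matrix(M.T@(R.from_euler("z",y)*R.from_euler("x",np.pi)).as_matrix()).as_rotvec().round(3),(M.T@(np.array(p)-o["position"])).round(4))
E
python3 -c "
from h import *
print(go((.42,-.36,.24),1.57),yaw(manip.get_obs()))"
```

```text
(array([ 0.   ,  0.   , -1.268]), array([ 0.294 , -0.1564, -0.0087])) 0.30179642749638597
```

The rows are not in the units I measure in: shifts go in shares of 0.75 m and turns go in shares of pi/2 rad. I convert before sending: 0.294 m / 0.75 = 0.392, 0.252 m / 0.75 = 0.336, -1.268 rad / 1.5708 = -0.8072.

Request:
jog_arm --pt "0 0 -0.1146 0.056 -0.0293 -0.0013 1" --pt "0 0 -0.2292 0.112 -0.06 -0.0027 1" --pt "0 0 -0.3438 0.168 -0.0893 -0.0053 1" --pt "0 0 -0.4584 0.224 -0.1187 -0.0067 1" --pt "0 0 -0.573 0.28 -0.1493 -0.008 1" --pt "0 0 -0.6875 0.336 -0.1787 -0.0093 1" --pt "0 0 -0.8072 0.392 -0.208 -0.012 1" --pt "0 0 -0.8072 0.392 -0.208 -0.012 1" --pt "0 0 -0.8072 0.392 -0.208 -0.012 1" --grip_force 40

```text
clock: 2.12
position: [0.4197, -0.3609, 0.2403]
ee_rot: [0.708, 0.706, -0.0, 0.0]
ft_force: [-1.0, 0.0, -0.1]
grip_width: 0.996
grasp_force: 0.0
```

```bash
python3 - <<'E'
from h import *
o=manip.get_obs();im=manip.camera("wrist");cv2.imwrite("pics/w1.png",im)
print(o["clock"],o["position"],yaw(o),o["joint_pos"])
b=blobs(im,(5,130,120),(22,255,255),50);print(b[:4])
print([(d["bbox"],round(d["confidence"],2)) for d in manip.outline_of("wrist","plug")])
import json;json.dump({"position":o["position"].tolist(),"ee_rot":o["ee_rot"].tolist()},open("w1.json","w"))
print(manip.calibration("wrist")["tool_from_camera"][:3,3])
for x in b[:4]: print(atz(ray("wrist",x[1],o),.05))
E
```

```text
2.125 [ 0.41972882 -0.36093899  0.24031743] 1.5682584551783967 [ 0.98495265  0.1971746  -0.40769137  1.62250907  0.08043883  1.33840281
  0.56323602]
[(1204, [548.1, 340.8], [530, 288, 30, 90]), (1044, [308.3, 206.7], [290, 189, 37, 36]), (134, [458.3, 416.4], [444, 411, 26, 9]), (129, [556.3, 387.4], [551, 372, 9, 31])]
[([282.9, 178.3, 334.9, 232.1], 0.95), ([274.2, 247.7, 319.6, 298.0], 0.9), ([262.4, 83.7, 316.9, 136.6], 0.88), ([112.5, 140.4, 165.8, 192.7], 0.77)]
[ 0.07000044 -0.00046026 -0.14312887]
[ 0.91273789 -0.63664449  0.05      ]
[ 0.45139953 -0.38337468  0.05      ]
[ 0.7566271  -0.79053061  0.05      ]
[ 1.04490203 -0.80341485  0.05      ]
```

View pics/w1.png

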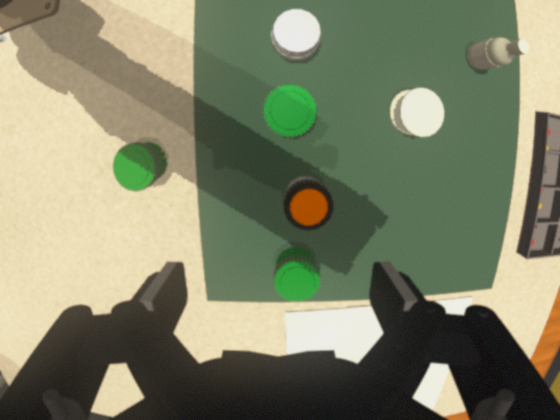

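The close view confirms it: the black plug with the orange top is at (308,207), with green look-alikes at (290,110), (298,280) and (138,167). Next I look over the tester.

To row units: 0.42 m / 0.75 = 0.56, 0.11 m / 0.75 = 0.1467.

Request:
jog_arm --pt "0 0 0 0.0733 0.02 0 0" --pt "0 0 0 0.1467 0.04 0 0" --pt "0 0 0 0.22 0.06 0 0" --pt "0 0 0 0.2933 0.08 0 0" --pt "0 0 0 0.3667 0.1 0 0" --pt "0 0 0 0.44 0.12 0 0" --pt "0 0 0 0.5133 0.14 0 0" --pt "0 0 0 0.56 0.1533 0 0" --pt "0 0 0 0.56 0.1533 0 0" --pt "0 0 0 0.56 0.1533 0 0" --grip_force 40

```text
clock: 3.48
position: [0.5356, 0.0578, 0.2401]
ee_rot: [0.708, 0.706, -0.0, 0.0]
ft_force: [0.6, 0.4, 0.3]
grip_width: -0.002
grasp_force: 0.0
```

```bash
python3 - <<'E'
from h import *
import json
o=manip.get_obs();im=manip.camera("wrist");cv2.imwrite("pics/w2.png",im)
json.dump({"position":o["position"].tolist(),"ee_rot":o["ee_rot"].tolist()},open("w2.json","w"))
print(o["clock"],o["position"],yaw(o),o["joint_pos"][6])
print("or",[(b,atz(ray("wrist",b[1],o),.111).round(4)) for b in blobs(im,(5,110,100),(25,255,255),20)[:6]])
print("red",[(b,atz(ray("wrist",b[1],o),.12).round(4)) for b in blobs(im,(0,150,70),(4,255,255),20)[:4]])
for t in("lever_post","socket_seat"): print(t,[(d["bbox"],round(d["confidence"],2)) for d in manip.outline_of("wrist",t)][:3])
E
```

```text
3.475 [0.53560213 0.0578092  0.24006739] 1.5675116730082597 -0.3066926521477379
or [((10726, [527.1, 279.4], [460, 43, 100, 377]), array([ 0.8366, -0.0387,  0.111 ])), ((1219, [547.1, 397.6], [523, 355, 37, 65]), array([ 1.0331, -0.3137,  0.111 ])), ((215, [554.9, 9.9], [547, 0, 13, 28]), array([0.8447, 0.2813, 0.111 ])), ((143, [318.0, 71.2], [312, 65, 13, 14]), array([0.5683, 0.1684, 0.111 ])), ((58, [500.9, 197.4], [497, 184, 12, 30]), array([0.7636, 0.0624, 0.111 ]))]
red [((169, [243.2, 239.3], [237, 230, 13, 18]), array([0.5046, 0.0255, 0.12  ]))]
lever_post [([238.8, 213.7, 321.2, 249.6], 0.98)]
socket_seat [([216.6, 14.7, 400.3, 278.6], 0.85)]
```

View pics/w2.png

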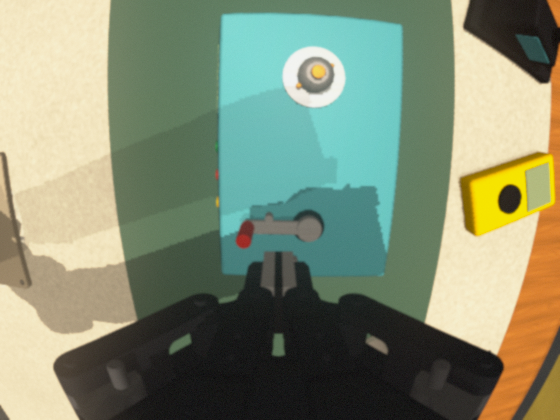

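Seen here: socket contact at (318,71), red post at (243,239), clear space between them for the closed fingers. Descending beside the post, then pushing along its arc.

To row units: 0.145 m / 0.75 = 0.1933, -0.067 m / 0.75 = -0.0893.

Request:
jog_arm --pt "0 0 0 0.016 -0.0453 0.0533 0" --pt "0 0 0 0.016 -0.0453 0.12 0" --pt "0 0 0 0.016 -0.0453 0.1933 0" --pt "0 0 0 0.016 -0.0453 0.1933 0" --pt "0 0 0 -0.02 -0.0453 0.1933 0" --pt "0 0 0 -0.04 -0.0387 0.1933 0" --pt "0 0 0 -0.06 -0.0307 0.1933 0" --pt "0 0 0 -0.076 -0.0187 0.1933 0" --pt "0 0 0 -0.0893 -0.004 0.1933 0" --pt "0 0 0 -0.0947 0 0.1933 0" --pt "0 0 0 -0.0947 0 0.1933 0"

```text
clock: 5.0
position: [0.5355, -0.0082, 0.0953]
ee_rot: [0.706, 0.708, 0.001, -0.002]
ft_force: [-5.7, 11.9, 4.5]
grip_width: -0.003
grasp_force: 6.2
```

```bash
python3 - <<'E'
from h import *
im=manip.camera("wrist");cv2.imwrite("pics/w3.png",im)
print("red",blobs(im,(0,150,70),(4,255,255),10)[:3]); o=manip.get_obs();print(o["ft_force"],o["position"])
im=manip.camera("top");cv2.imwrite("pics/t3.png",im);b=blobs(im,(0,150,70),(4,255,255),5);print([(x[1],atz(ray("top",x[1]),.118).round(4)) for x in b])
im=manip.camera("scene");cv2.imwrite("pics/s3.png",im);b=blobs(im,(0,150,70),(4,255,255),5);print([(x[1:],atz(ray("scene",x[1]),.118).round(4)) for x in b])
E
```

```text
red [(53, [277.2, 336.1], [273, 333, 10, 8])]
[-5.13392517 12.40949153  4.12408168] [ 0.53545549 -0.00820068  0.09529142]
[([425.5, 68.0], array([ 0.7636, -0.4145,  0.118 ])), ([353.0, 67.5], array([ 0.7633, -0.2579,  0.118 ])), ([390.5, 67.5], array([ 0.764 , -0.3389,  0.118 ]))]
[(([127.6, 269.9], [125, 268, 6, 5]), array([ 0.8538, -0.1933,  0.118 ])), (([83.5, 234.5], [81, 232, 6, 6]), array([ 0.8538, -0.3479,  0.118 ])), (([284.3, 230.2], [284, 228, 2, 5]), array([ 0.5558, -0.012 ,  0.118 ]))]
```

To row units: -0.006 m / 0.75 = -0.008, 0.004 m / 0.75 = 0.0053.

Request:
jog_arm --pt "0 0 0 -0.004 0.004 0 0" --pt "0 0 0 -0.008 0.0053 0 0" --pt "0 0 0 -0.008 0.0053 0 0" --pt "0 0 0 -0.008 0.0053 0 0"

```text
clock: 5.65
position: [0.5374, -0.0091, 0.0951]
ee_rot: [0.705, 0.709, 0.001, -0.005]
ft_force: [-15.3, 27.2, 10.0]
grip_width: -0.0
grasp_force: 13.9
```

```bash
python3 - <<'E'
from h import *
o=manip.get_obs();im=manip.camera("wrist");cv2.imwrite("pics/w4.png",im)
b=blobs(im,(0,150,70),(4,255,255),10)[:2];print(b,atz(ray("wrist",b[0][1],o),.118))
E
```

```text
[(32, [275.9, 335.7], [273, 333, 7, 7])] [ 0.53626056 -0.03376952  0.118     ]
```

Stop reached (force rises with no travel). Backing off and lifting.

To row units: -0.375 m / 0.75 = -0.5, -0.15 m / 0.75 = -0.2.

Request:
jog_arm --pt "0 0 0 0.02 -0.0133 0 0" --pt "0 0 0 0.04 -0.0267 0 0" --pt "0 0 0 0.0667 -0.04 0 0" --pt "0 0 0 0.0933 -0.048 0 0" --pt "0 0 0 0.1187 -0.0507 0 0" --pt "0 0 0 0.1187 -0.0507 -0.0667 0" --pt "0 0 0 0.1187 -0.0507 -0.1467 0.5" --pt "0 0 0 0.0533 -0.06 -0.2 1" --pt "0 0 0 -0.0267 -0.0667 -0.2 1" --pt "0 0 0 -0.1067 -0.08 -0.2 1" --pt "0 0 0 -0.1867 -0.0867 -0.2 1" --pt "0 0 0 -0.2667 -0.0933 -0.2 1" --pt "0 0 0 -0.3467 -0.1 -0.2 1" --pt "0 0 0 -0.4267 -0.1067 -0.2 1" --pt "0 0 0 -0.5 -0.1133 -0.2 1" --pt "0 0 0 -0.5 -0.1133 -0.2 1" --pt "0 0 0 -0.5 -0.1133 -0.2 1"

```text
clock: 7.82
position: [0.4542, -0.3919, 0.2451]
ee_rot: [0.707, 0.707, -0.0, -0.0]
ft_force: [-0.5, 0.6, 0.5]
grip_width: 0.999
grasp_force: 0.0
```

```bash
python3 - <<'E'
from h import *
im=manip.camera("top");b=[x for x in blobs(im,(0,150,70),(4,255,255),5) if 190<x[1][0]<240];print([(x[1],atz(ray("top",x[1]),.118).round(4)) for x in b])
o=manip.get_obs();im=manip.camera("wrist");cv2.imwrite("pics/w5.png",im)
b=[x for x in blobs(im,(5,130,120),(22,255,255),300)];print([(x[:2],atz(ray("wrist",x[1],o),.05).round(4)) for x in b])
import json;w=json.load(open("w1.json"))
b=min(b,key=lambda x:np.linalg.norm(atz(ray("wrist",x[1],o),.05)[:2]-[.451,-.383]))
p,e=tri([ray("wrist",(308.3,206.7),w),ray("wrist",b[1],o),ray("scene",(204.8,160.4)),ray("top",(405.1,215.2))]);print(p,e)
print(go((p[0],p[1],.15),1.57,o),o["position"])
E
```

```text
[([219.3, 185.1], array([0.5019, 0.0249, 0.118 ])), ([202.7, 204.0], array([0.4615, 0.0585, 0.118 ]))]
[((2201, [546.0, 323.2]), array([ 0.9237, -0.6243,  0.05  ])), ((1007, [275.5, 177.9]), array([ 0.4513, -0.3833,  0.05  ])), ((396, [453.2, 412.0]), array([ 0.7785, -0.807 ,  0.05  ]))]
[ 0.45087376 -0.38241758  0.05248784] [np.float64(0.00037547700490791764), np.float64(0.0006345152670032546), np.float64(0.00014875813474871723), np.float64(0.0009499390493745799)]
(array([-0.   , -0.   ,  0.001]), array([ 0.0088, -0.0037,  0.0954])) [ 0.4545568  -0.39123784  0.2453783 ]
```

Lever is back at rest. Grasping the plug.

To row units: 0.229 m / 0.75 = 0.3053, 0.22 m / 0.75 = 0.2933.

Request:
jog_arm --pt "0 0 0 0.0113 -0.0047 0.0667 1" --pt "0 0 0 0.0113 -0.0047 0.1333 1" --pt "0 0 0 0.0113 -0.0047 0.2 1" --pt "0 0 0 0.0113 -0.0047 0.2667 1" --pt "0 0 0 0.0113 -0.0047 0.2933 1" --pt "0 0 0 0.0113 -0.0047 0.3053 1" --pt "0 0 0 0.0113 -0.0047 0.3053 1" --pt "0 0 0 0.0113 -0.0047 0.3053 0" --pt "0 0 0 0.0113 -0.0047 0.3053 0" --pt "0 0 0 0.0113 -0.0047 0.3053 0" --pt "0 0 0 0.0113 -0.0047 0.3053 0" --pt "0 0 0 0.0113 -0.0047 0.3053 0" --grip_force 60

```text
clock: 9.43
position: [0.4513, -0.3846, 0.018]
ee_rot: [0.708, 0.707, -0.0, 0.001]
ft_force: [-1.2, 0.8, 7.5]
grip_width: 0.616
grasp_force: 61.6
```

```bash
python3 -c "
from h import *
o=manip.get_obs();print(o['position'],o['grip_width'],o['grasp_force'],o['ft_force'])"
```

```text
[ 0.45133938 -0.38461312  0.01797453] 0.6155653734058459 61.59605026245117 [-1.21183363  0.84389361  7.48931099]
```

To row units: 0.551 m / 0.75 = 0.7347, -0.18 m / 0.75 = -0.24.

Request:
jog_arm --pt "0 0 0 0 0 -0.04 0" --pt "0 0 0 0 0 -0.1067 0" --pt "0 0 0 0 0 -0.1733 0" --pt "0 0 0 0.0267 0.0067 -0.24 0" --pt "0 0 0 0.1 0.0213 -0.2533 0" --pt "0 0 0 0.1733 0.0373 -0.2533 0" --pt "0 0 0 0.2467 0.0533 -0.2533 0" --pt "0 0 0 0.32 0.0667 -0.2533 0" --pt "0 0 0 0.3933 0.0827 -0.2533 0" --pt "0 0 0 0.4667 0.0987 -0.2533 0" --pt "0 0 0 0.54 0.1133 -0.2533 0" --pt "0 0 0 0.6133 0.1293 -0.2533 0" --pt "0 0 0 0.68 0.144 -0.2533 0" --pt "0 0 0 0.7347 0.1553 -0.2533 0" --pt "0 0 0 0.7347 0.1553 -0.2533 0" --pt "0 0 0 0.7347 0.1553 -0.2533 0"

```text
clock: 11.42
position: [0.5677, 0.1663, 0.2063]
ee_rot: [0.708, 0.707, -0.0, 0.0]
ft_force: [-1.0, -0.7, -1.5]
grip_width: 0.611
grasp_force: 63.2
```

```bash
python3 - <<'E'
from h import *
o=manip.get_obs();im=manip.camera("wrist");cv2.imwrite("pics/w6.png",im)
print(o["position"],yaw(o),o["grip_width"],o["ft_force"])
M=R.from_quat(o["ee_rot"]).as_matrix()
for b in blobs(im,(5,130,100),(22,255,255),300): print(b,[(M.T@(atz(ray("wrist",b[1],o),o["position"][2]+h)-o["position"])).round(4) for h in(.032,)])
im=manip.camera("scene");cv2.imwrite("pics/s6.png",im)
cv2.imwrite("pics/s6c.png",cv2.resize(im[150:350,240:420],None,fx=3,fy=3,interpolation=3))
E
```

```text
[0.56766737 0.16632159 0.20631441] 1.569575241957919 0.6113452827958619 [-1.01200122 -0.65990537 -1.45813845]
(6865, [277.9, 297.9], [228, 256, 101, 86]) [array([ 0.0018, -0.0005, -0.032 ])]
(6756, [534.5, 283.3], [439, 135, 121, 244]) [array([-0.0006,  0.1298, -0.032 ])]
(761, [550.0, 397.8], [531, 358, 29, 62]) [array([-0.1118,  0.2084, -0.0319])]
(434, [555.8, 53.8], [551, 26, 9, 64]) [array([ 0.1108,  0.1235, -0.0321])]
```

View pics/w6.png

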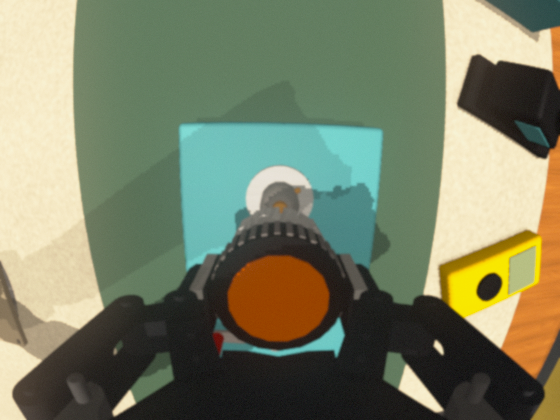

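View pics/s6c.png

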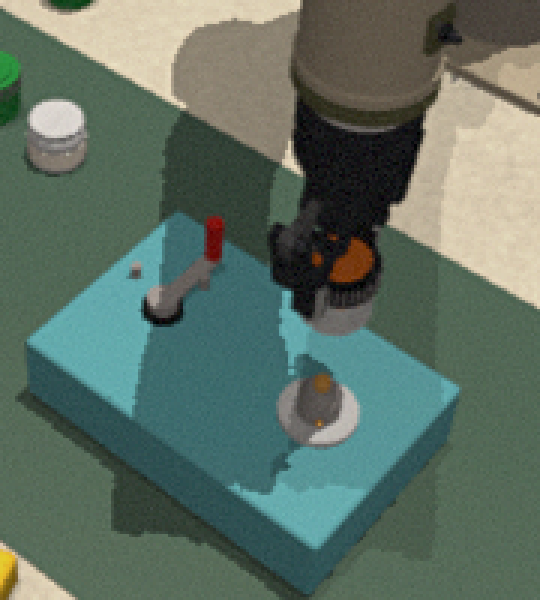

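Image shows the plug gripped level at (278,298), socket visible at (280,200), aligned within about 1 mm; lever at rest. Lowering over the spigot.

To row units: 0.106 m / 0.75 = 0.1413, 0.104 m / 0.75 = 0.1387.

Request:
jog_arm --pt "0 0 0 0 0.0007 0.0533 0" --pt "0 0 0 0 0.0007 0.0933 0" --pt "0 0 0 0 0.0007 0.1067 0" --pt "0 0 0 0 0.0007 0.1173 0" --pt "0 0 0 0 0.0007 0.1253 0" --pt "0 0 0 0 0.0007 0.1333 0" --pt "0 0 0 0 0.0007 0.1387 0" --pt "0 0 0 0 0.0007 0.1413 0" --pt "0 0 0 0 0.0007 0.1413 0" --pt "0 0 0 0 0.0007 0.1413 0" --grip_force 80

```text
clock: 12.78
position: [0.5683, 0.167, 0.1005]
ee_rot: [0.707, 0.707, 0.0, 0.0]
ft_force: [0.5, 0.1, -2.0]
grip_width: 0.613
grasp_force: 83.7
```

To row units: 0.004 m / 0.75 = 0.0053, 0.002 m / 0.75 = 0.0027.

Request:
jog_arm --pt "0 0 0 0 0 0.0027 0" --pt "0 0 0 0 0 0.0053 0" --pt "0 0 0 0 0 0.0053 0"

```text
clock: 13.15
position: [0.5684, 0.167, 0.0966]
ee_rot: [0.707, 0.707, 0.0, 0.0]
ft_force: [-1.0, -0.5, 2.9]
grip_width: 0.611
grasp_force: 83.8
```

To row units: 0.002 m / 0.75 = 0.0027.

Request:
jog_arm --pt "0 0 0 0 0 0.0027 0" --pt "0 0 0 0 0 0.0027 0" --pt "0 0 0 0 0 0.0027 0"

```text
clock: 13.52
position: [0.5684, 0.167, 0.0946]
ee_rot: [0.707, 0.707, 0.0, 0.0]
ft_force: [-1.0, -0.5, 5.0]
grip_width: 0.611
grasp_force: 83.9
```

Request:
jog_arm --pt "0 0 0 0 0 0.0027 0" --pt "0 0 0 0 0 0.0027 0" --pt "0 0 0 0 0 0.0027 0"

```text
clock: 13.9
position: [0.5685, 0.167, 0.0941]
ee_rot: [0.707, 0.707, 0.0, 0.001]
ft_force: [-6.3, -3.5, 19.2]
grip_width: 0.615
grasp_force: 86.2
```

```bash
python3 - <<'E'
from h import *
o=manip.get_obs();print(o["ft_force"],o["torque"],o["position"])
im=manip.camera("scene");cv2.imwrite("pics/s7.png",im)
cv2.imwrite("pics/s7c.png",cv2.resize(im[190:320,280:420],None,fx=4.5,fy=4.5,interpolation=3))
print([b for b in blobs(im,(5,130,90),(22,255,255),10) if 300<b[1][0]<400 and 200<b[1][1]<320])
im=manip.camera("wrist");M=R.from_quat(o["ee_rot"]).as_matrix()
b=blobs(im,(5,130,100),(22,255,255),300)
for x in b[:2]: print(x,(M.T@(atz(ray("wrist",x[1],o),o["position"][2]+.032)-o["position"])).round(4))
# projected disc rim at home vs 10 mm up in scene
k=manip.calibration("scene");W=np.linalg.inv(k["world_from_camera"])
for z in(.126,.136):
    a=np.linspace(0,6.28,60);P=np.c_[.5678+.02*np.cos(a),.1685+.02*np.sin(a),0*a+z,0*a+1]@W.T
    u=k["cx"]-k["fx"]*P[:,0]/P[:,2];v=k["cy"]+k["fy"]*P[:,1]/P[:,2];print(z,"u",u.min(),u.max(),"v",v.min(),v.max())
E
```

```text
[-6.27610515 -3.510223   19.20049029] [-0.61082889  1.50023    -0.00871056] [0.56848499 0.16704691 0.09405877]
[(101, [352.1, 273.8], [346, 266, 12, 14])]
(6877, [277.8, 298.0], [228, 256, 101, 86]) [ 0.0017 -0.0006 -0.032 ]
(1076, [518.0, 306.0], [481, 273, 79, 73]) [-0.013   0.1224 -0.0319]
0.126 u 338.22426642714095 357.6017775494285 v 264.85989283377376 280.3010494154521
0.136 u 338.6169673936911 358.1225526441869 v 261.8723928774408 277.3372426447455
```

View pics/s7c.png

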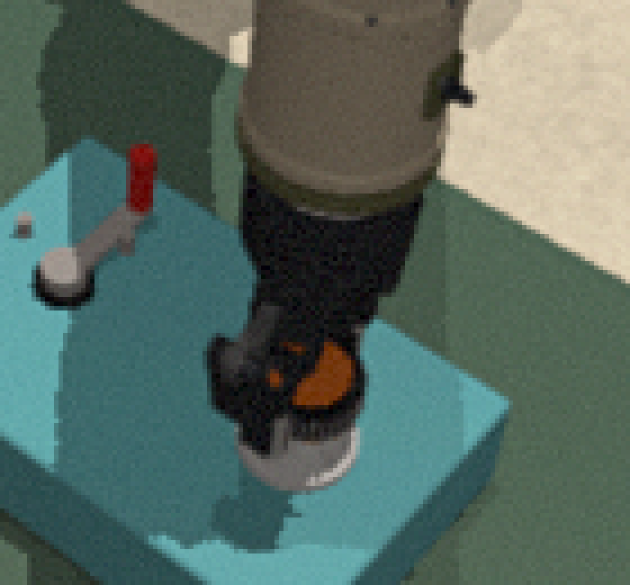

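The scene crop shows the plug's skirt down on the flange at about (300,480); the disc rim (v 266–280) matches home (265–280), not 10 mm up (262–277). The force also rose to about 7 N of spring, then hit a hard stop at the expected height. Checking that it holds.

To row units: -0.0004 m / 0.75 = -0.0005.

Request:
jog_arm --pt "0 0 0 0 -0.0005 0 0" --pt "0 0 0 0 -0.0005 0 0" --pt "0 0 0 0 -0.0005 0 0" --pt "0 0 0 0 -0.0005 0 0" --pt "0 0 0 0 -0.0005 0 0"

```text
clock: 14.62
position: [0.5685, 0.1671, 0.0941]
ee_rot: [0.708, 0.707, 0.001, 0.001]
ft_force: [-5.1, -2.1, 17.8]
grip_width: 0.609
grasp_force: 85.5
```

```bash
python3 - <<'E'
from h import *
for c in("top","wrist"):
    im=manip.camera(c)
    if c=="top":
        for t,p in(("tin",(320,221)),("spool",(354,162)),("flux",(320,119))): print(t,[(d["bbox"],round(d["confidence"],2)) for d in manip.outline_of(c,t)][:1],p)
        print([x[1] for x in blobs(im,(0,150,70),(4,255,255),5) if 190<x[1][0]<240])
o=manip.get_obs();print(o["clock"],o["position"],o["ft_force"])
E
```

```text
tin [([308.4, 211.6, 333.4, 232.0], 0.56)] (320, 221)
spool [] (354, 162)
flux [([312.6, 107.0, 328.5, 131.1], 0.72)] (320, 119)
[[218.9, 184.5], [202.8, 204.2]]
14.875 [0.56846845 0.16702991 0.09405234] [-4.50522085 -2.04314753 17.87017322]
```

```bash
python3 -c "
from workcell import manip
print(manip.hand_in())"
```

```text
the job is handed in; nothing more can be done
None
```

I handed the job in at about 15 s: the lever was swung to its stop and sprang back, and the plug is held fully home at about 18 N. Its keyways were already over the pins, so it needed no turning. The tin and flux bottle show as unmoved; the network missed the spool in the last check, but nothing passed near it.

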